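# Set a sampling probe to the bottom of a sample cup and lock it

### The job

Slide the metal cup carrier under the probe of the stand so that the probe is over the middle of the cup, then lower the probe slide gently until the sprung probe tip rests lightly on the bottom of the cup, pushed back about half of its 6 mm spring travel and not driven hard against it. Then swing the lock lever fully over so that the slide is locked at that height, let go of everything and leave the other things on the bench alone.

Things in the scene. Friction and masses are not known exactly. Their poses are not given: they have to be found in the camera images.
- gauge: Probe stand, fixed. Origin: on the bench straight below the probe, where the cup's middle must come; x points from probe to column, z up. Grey foot 30 mm high at x 40 to 145 mm, y within 55 mm; square steel column 24 x 24 mm at x = 85 mm, 288 mm tall. The bench at x below 40 mm is free.
- slide (a joint): How far the probe slide is pushed down the column, m: 0 top, 0.085 lowest. Arm 32 wide, 25 thick, with a collar 50 x 50 x 50 mm on the column (x 60 to 110 mm). At 0 the underside of arm and collar is 175 mm above the bench, the probe tip 95 mm. Unlocked it drags with about 6 N and weighs about 3.2 N: it stays where let go; pushing down takes about 3 N plus the force on the tip.
- slide_knob (a point): Middle of the black upright knob on the arm, on the probe axis: a cylinder 24 mm across standing 50 mm up from the arm's top. This point is 30 mm above the arm's top (230 mm above the bench at slide 0); pinch it here from above. The free probe tip is 135 mm straight below.
- nose: The steel probe, a round rod 8 mm across hanging from the arm under the knob. Origin: its tip. It is sprung: the tip gives upward by up to 6 mm at 1.2 N per mm (3.6 N at half travel, 7.2 N at its stop) and is rigid after that. More than 12 N spoils it.
- lock (a joint): Lock lever angle, rad: 0 open (lever points along the stand's -y), 1.0 fully over. Turns clockwise seen from above about an upright pivot on the slide at x 85, y -42 mm in the stand's frame, its free end going from -y towards -x. Takes about 2 to 4 N at the pin and stays where left; in the last 0.3 rad a cam clamps the slide to the column.
- lock_pin (a point): On the upright black pin at the lever's free end, 55 mm from the pivot, 12 mm in diameter. The point is 12 mm below the pin's top, 22 mm above the flat lever's top and 70 mm above the underside of the slide's arm. Push or pinch it from above and move it level round the pivot.
- carrier: Loose cup carrier, about 0.45 kg: aluminium slab 135 x 56 x 8 mm (x -105 to +30 mm), a steel cup, a grey grip block. Origin: on the bench under the cup's axis; x points from block to cup, z up. Cup 48 mm outside, 40 mm inside, rim 80 mm above the bench. Its bottom, a white disc that holds firmly, is at an unknown height, 16 to 38 mm above the bench: find it by feel.
- carrier_grip (a point): Where to take the carrier from above: in its grip block, 82 mm behind the cup's axis and 45 mm above the bench. The block is 30 mm long (carrier x), 16 mm wide (carrier y, the way to pinch it), its top 64 mm above the bench.
- cup_mouth (a point): Centre of the cup's mouth, level with its rim, 80 mm above the bench.
- wash: White bottle 60 mm across, 150 mm tall, a bystander; origin under its centre.
- carton: White carton 60 x 90 x 50 mm, a bystander; origin under its centre.
- jar: Small amber jar 48 mm across, 60 mm tall, a bystander; origin under its centre.
- driver: Screwdriver lying on the bench, a bystander; lies along its x.
- sparecup: Loose plain steel cup 48 mm across, 60 mm tall, without a carrier, a bystander; origin under its centre.
- tipbox: Grey open box with compartments, 120 x 80 x 50 mm, a bystander; origin under its centre.
Not all that is in view belongs to the job. What is shaped like the carrier but blue or orange is not meant.

How it is judged:
On the way, in this order (a step that is already met when the one before it is completed fails the run):
1. the carrier stands on the bench with its cup under the probe, the probe still above it (horizontal distance between cup_mouth and nose below 0.012 m and angle between carrier's own z axis and vertical below 0.05 rad and height (world z) of carrier below 0.003 m and value of joint slide below 0.02 m), for 0.2 s.
2. with the lock still open, the probe tip rests lightly (0.7 to 7 N) on the bottom of the cup (horizontal distance between cup_mouth and nose below 0.012 m and contact force between nose and carrier between 0.7 and 7 N and angle between carrier's own z axis and vertical below 0.05 rad and value of joint lock below 0.35 rad), for 0.3 s.
At the end, for the whole second after the job is handed in: The lock lever is over by more than 0.85 of its 1.0 rad, the probe tip rests on the cup's bottom with 0.7 to 7 N (pushed in by 0.6 to 5.8 of its 6 mm), within 12 mm of the cup's axis, and the carrier stands upright (within 0.05 rad) and still (horizontal distance between cup_mouth and nose below 0.012 m and contact force between nose and carrier between 0.7 and 7 N and angle between carrier's own z axis and vertical below 0.05 rad and value of joint lock above 0.85 rad and linear speed of carrier below 0.01 m/s); the robot touches nothing.
It fails at once if the probe is pressed on the carrier or its cup with more than 12 N (contact force between nose and carrier above 12 N).
It fails at once if the probe is hit or pushed by the fingers with more than 12 N (contact force between the fingers and nose above 12 N).
It fails at once if the carrier is tipped by more than 0.35 rad (angle between carrier's own z axis and vertical above 0.35 rad).
It fails at once if a bystander is moved by more than 30 mm (distance of any of wash, carton, jar, driver, sparecup, tipbox from where it was at the start of the episode above 0.03 m).
It also fails if it takes over 72 s, if anything falls off the work surface, if the arm or the gripper's body presses on something with over 40 N, if the wrist force passes 120 N, or if a joint passes its speed limit or range.

### The arm

A 7-joint arm with a two-finger parallel gripper is mounted at the origin on the work surface. World frame = base frame: x ahead of the robot, y to its left, z up, the work surface at z = 0. Lengths are in m, angles in rad, forces in N, time in s.
With the tool pointing down it reaches from about 0.4 to 0.85 m from the base axis. Payload 10.4 kg.
Tool frame: the origin (TCP) lies midway between the tips of the shut fingers; the grasp point (between the pads) lies 19 mm behind it; z points along the fingers, x is the direction in which the jaws open and shut, and the axes are right-handed (so a half turn about z gives the same grasp; the last joint's range is limited). The gripper opens to 85 mm and grips with 20 to 120 N. Pads are 22 mm wide; open, the fingers measure 114 mm over their backs; the gripper's body (76 mm by 85 mm) begins 54 mm behind the grasp point. The pads swing forward as they close: fully open they stand 13 mm farther back than shut.
Start: joints at [-1.161, 0.332, -0.065, 1.46, 0.022, 1.35, -0.088], TCP at [0.262, 0.567, 0.231] pointing down, gripper open.
Joint ranges: [-2.6, 2.6], [-0.5, 2.12], [-1.47, 1.34], [0.16, 2.42], [-1.27, 4.41], [0.06, 2.06], [-2.6, 2.6]. Speed limits (rad/s): [2.22, 2.22, 2.79, 2.79, 3.14, 3.14, 3.14].

### API

Orientations are given as a unit quaternion [x, y, z, w].
In Python, from workcell import telemetry, eyes, order gives the robot as it stands.
- The arm moves only by the tool servo_tool, never from a script. Its argument "deltas" is a list of rows, each a list of 3 entries, a list of its own where there are three numbers: the shift along the tool's x, y, z in cm, then the turn about the tool's z in rad, then the finger opening in cm, from 0 to 8.54. A call has 1 to 12 rows; each row shifts and turns the pose as measured when the row begins, along the tool's axes as they then stand; what a row does not reach is not made up. A row lasts 1/12 s, in which the tool goes at most 41.7 mm and 7.16 degrees, less where a joint would pass 70% of its speed; a pose out of reach is approached as far as the arm can. A call is refused whole if a number of a shift passes 4.17 or a number of a turn 0.125, either way. A call with a gripper value outside its range is refused whole. The fingers move at their own pace and stop on an object; "force" is the grip in N (left out, the last holds). Time passes only in rows, so rows that do not move let the fingers close. It gives the time, the measured TCP pose, the force and the opening at its end, in the units of the state.
- telemetry.get_obs(): the state, without advancing time (a new reading comes with each control period).
- eyes.camera(name): name is "scene" or "top" or "wrist"; returns (picture, depth): 400x640x3 uint8, blue, green, red; 400x640 float32, m along the optical axis (not along the pixel's ray), 0 where there is no reading.
- eyes.calibration(name): a dict with "fx", "fy", "cx", "cy" (pixels), "rvec" (rotation vector, rad) and "tvec" (3), from world to camera coordinates, as OpenCV has them. Camera axes: x right, y down, z forward; pixel columns grow to the right and rows downward; lengths in m; the calibration is good to about 2 mm. A picture is of the moment at which its call begins: read the wrist's pose just before it. calibration takes no time and is no camera call; for the wrist camera it gives the pose at the moment of the call.
- order.hand_in(): hands the job in, once; it reports no verdict.
The state is a dict: "clock": time; "joint_pos": joint angles; "joint_velocities": joint speeds; "tau": joint torques, N m; "position": TCP position; "ee_rot": TCP orientation; "ft_force": force on the tool from outside, world axes, zero at the start; "torque": the same for the moment, N m; "grip_width": opening from 0.0 (shut) to 1.0 (fully open).
Only numpy, scipy, OpenCV 4.12 (cv2) and the standard library are available. Lean on these libraries where they do the work, as an engineer would, in place of code of your own. Each camera call takes 0.05 s, during which the arm holds its last target. There are 200 camera calls.

## Working session

There is one attempt and no reset: what is moved stays moved. The work goes in short steps, Python scripts to look and compute and a tool call to move; the robot and the scene stay as the last step left them, time stands still between calls to the robot, and variables do not carry over. Pictures are saved under pics/ and viewed, about 8 in all and at most 12, crops included, and the job is handed in when it is done.

Besides the shell and the picture viewer there is one more tool, called after ">>>" as a command line: name --argument value ..., lists and objects as JSON in quotes. servo_tool: Moves the arm, as the interface text tells. Its arguments: {"type":"object","properties":{"deltas":{"type":"array"},"force":{"type":"number"}},"required":["deltas"]}

```bash
mkdir -p pics; cat > h.py <<'E'
import numpy as np,cv2
from workcell import telemetry,eyes,order
def cal(n):
    c=eyes.calibration(n);R=cv2.Rodrigues(np.array(c['rvec'],float))[0];return c,R,np.array(c['tvec'],float).ravel()
def cloud(n,d,k=None):
    c,R,t=k or cal(n);v,u=np.mgrid[:d.shape[0],:d.shape[1]]
    P=np.dstack([(u-c['cx'])/c['fx']*d,(v-c['cy'])/c['fy']*d,d])
    W=(P-t)@R; W[d<=0]=np.nan; return W
def proj(n,p):
    c,R,t=cal(n);q=R@np.array(p,float)+t;return c['fx']*q[0]/q[2]+c['cx'],c['fy']*q[1]/q[2]+c['cy']
E
python3 - <<'E'
from h import *
for n in('top','scene'):
    k=cal(n);p,d=eyes.camera(n);cv2.imwrite(f'pics/{n}0.png',p);np.savez(f'{n}0.npz',p=p,d=d,W=cloud(n,d,k))
    print(n,-k[1].T@k[2],k[0]['fx'])
o=telemetry.get_obs();print(o['clock'],o['position'],o['ee_rot'],o['ft_force'])
E
```

```text
top [0.34590963 0.00468088 1.5552965 ] 405.3860585916479
scene [ 0.79418133 -0.49339833  1.07422092] 428.15651911341297
0.1 [0.26198389 0.56706811 0.23058384] [ 8.42424252e-01  5.38814408e-01 -5.20835572e-04  3.75817578e-04] [-0.19600922 -0.04046015 -0.25703327]
```

View pics/top0.png

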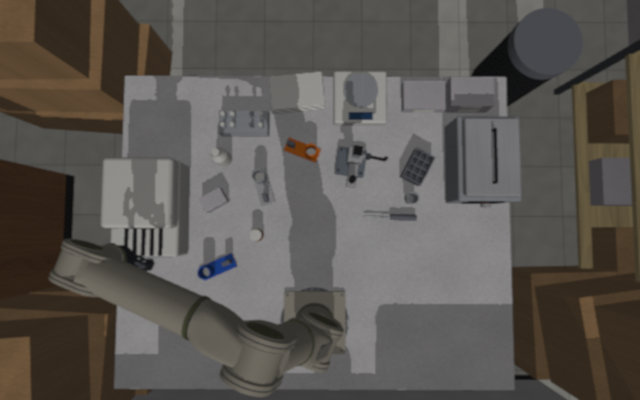

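View pics/scene0.png

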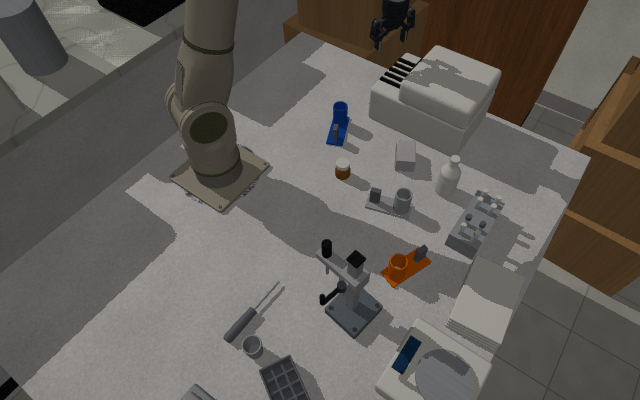

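Candidates for the carrier:
- Grey carrier: top (262,186), scene (390,200).
- Blue lookalike: top (217,266).
- Orange lookalike: top (301,149).
- Spare cup: top (410,198).

By the description, the grey one is the carrier. The stand's knob is at top (352,180) and its column at (357,150). I'll check with a crop and measure both.

```bash
python3 - <<'E'
from h import *
t=np.load('top0.npz');s=np.load('scene0.npz')
a=cv2.resize(t['p'][120:230,230:400],None,fx=4,fy=4)[:,:680][:300]
a=cv2.resize(t['p'][135:215,235:400],(660,320),interpolation=cv2.INTER_CUBIC)
b=cv2.resize(s['p'][175:335,300:460],(480,480),interpolation=cv2.INTER_CUBIC)
b=cv2.resize(s['p'][180:340,300:440],(300,320))
cv2.imwrite('pics/crop.png',cv2.resize(s['p'][175:335,290:460],(680,600),interpolation=cv2.INTER_CUBIC))
W=np.vstack([t['W'].reshape(-1,3),s['W'].reshape(-1,3)])
src=np.r_[np.zeros(t['d'].size),np.ones(s['d'].size)]
for n,uv in dict(cup=(260,176),blk=(267,195),knob=(352,180),col=(357,150),pin=(383,157)).items(): print(n,t['W'][uv[1],uv[0]].round(3))
for n,uv in dict(cup=(402,190),blk=(375,190),knob=(326,243),col=(355,258),pin=(323,298)).items(): print(n,s['W'][uv[1],uv[0]].round(3))
E
```

```text
cup [0.545 0.208 0.037]
blk [0.475 0.183 0.015]
knob [ 0.507 -0.12   0.24 ]
col [ 0.596 -0.131  0.287]
pin [ 0.626 -0.263  0.   ]
cup [0.535 0.224 0.072]
blk [0.469 0.184 0.065]
knob [ 0.516 -0.123  0.246]
col [ 0.599 -0.136  0.287]
pin [ 0.588 -0.233  0.253]
```

View pics/crop.png

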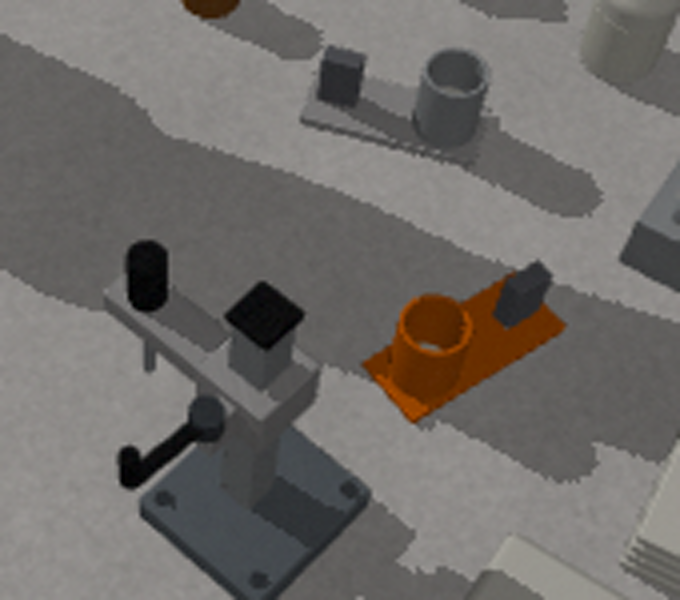

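The crop shows the grey carrier, with its dark block at crop (342,75) and steel cup at (452,95). The stand is at lower left and the orange lookalike is separate from both. Next I'll fit the poses.

```bash
python3 - <<'E'
from h import *
for n in('top','scene'):
    W=np.load(n+'0.npz')['W'].reshape(-1,3)
    def sel(c,r,z0,z1): 
        m=(np.hypot(*(W[:,:2]-c).T)<r)&(W[:,2]>z0)&(W[:,2]<z1);return W[m]
    for nm,c,r,z0,z1 in(('rim',(.545,.215),.04,.073,.09),('blk',(.472,.186),.03,.058,.075),('knob',(.512,-.122),.03,.235,.27),('col',(.597,-.134),.03,.275,.3),('pin',(.588,-.233),.03,.245,.3),('arm',(.55,-.128),.035,.19,.21)):
        q=sel(c,r,z0,z1)
        if len(q)<4: print(n,nm,len(q));continue
        (x,y),(w,h),a=cv2.minAreaRect((q[:,:2]*1000).astype(np.float32))
        ce,rad=cv2.minEnclosingCircle((q[:,:2]*1000).astype(np.float32))
        print(n,nm,len(q),'rect',np.round([x,y,w,h,a],1),'circ',np.round(ce,1),round(rad,1),'z',np.median(q[:,2]).round(4),'mean',q.mean(0)[:2].round(4))
E
```

```text
top rim 48 rect [542.9 210.9  46.9  44.1  45.3] circ [542.9 211.6] 24.0 z 0.0793 mean [0.5431 0.2113]
top blk 36 rect [465.  188.2  29.9  15.8  14.1] circ [464.5 189.6] 15.1 z 0.0637 mean [0.4649 0.1878]
top knob 42 rect [ 512.5 -119.6   19.6   20.     2.4] circ [ 512.5 -119.7] 11.8 z 0.2445 mean [ 0.5125 -0.1199]
top col 92 rect [ 596.6 -132.6   29.2   30.    83.9] circ [ 596.2 -132.7] 19.5 z 0.2864 mean [ 0.5968 -0.1326]
top pin 10 rect [ 579.  -227.7    9.1    8.7   49.7] circ [ 579.7 -227.7] 5.5 z 0.2512 mean [ 0.5789 -0.2276]
top arm 129 rect [ 546.7 -124.7   44.3   53.4   81. ] circ [ 549.5 -125.1] 32.5 z 0.1942 mean [ 0.5509 -0.125 ]
scene rim 94 rect [549.2 208.8  46.   48.5  30.7] circ [549.4 209.4] 25.2 z 0.0782 mean [0.5488 0.2088]
scene blk 55 rect [469.9 185.5  29.3  18.8  13.5] circ [469.  185.9] 16.0 z 0.0638 mean [0.4703 0.1839]
scene knob 96 rect [ 516.8 -123.3   22.1   22.5   58.7] circ [ 516.8 -122.2] 12.4 z 0.2449 mean [ 0.518  -0.1245]
scene col 204 rect [ 600.  -135.7   30.4   30.9   81.3] circ [ 600.4 -136. ] 19.6 z 0.2881 mean [ 0.601  -0.1368]
scene pin 29 rect [ 583.7 -230.8    8.2   10.3   35.1] circ [ 583.8 -230.9] 5.8 z 0.2525 mean [ 0.584  -0.2315]
scene arm 284 rect [ 543.6 -127.4   32.8   51.1   80.8] circ [ 543.6 -128.1] 28.5 z 0.1955 mean [ 0.5445 -0.1289]
```

>>> servo_tool --deltas '[[[0, 0, 0], -0.12, 8.5], [[0, 0, 0], -0.12, 8.5], [[0, 0, 0], -0.12, 8.5], [[0, 0, 0], -0.12, 8.5], [[0, 0, 0], -0.12, 8.5], [[0, 0, 0], -0.12, 8.5]]'

```text
clock: 0.6
position: [0.2612, 0.5658, 0.2275]
ee_rot: [0.589, 0.808, -0.003, 0.001]
ft_force: [-0.2, 0.2, -0.8]
grip_width: 0.989
```

>>> servo_tool --deltas '[[[-4, 0.8, 0], 0, 5], [[-4, 0.8, 0], 0, 5], [[-4, 0.8, 0], 0, 5], [[-4, 0.8, 0], 0, 5], [[-4, 0.8, 0], 0, 5], [[-4, 0.8, 0], 0, 5], [[-4, 0.8, 0], 0, 5], [[-4, 0.8, 0], 0, 5], [[-4, 0.8, 0], 0, 5], [[-4, 0.8, 0], 0, 5], [[0, 0, 0], 0, 5]]'

```text
clock: 1.52
position: [0.464, 0.2005, 0.2232]
ee_rot: [0.582, 0.813, -0.007, -0.001]
ft_force: [0.9, -0.6, 0.4]
grip_width: 0.582
```

```bash
cat >> h.py <<'E'
from scipy.spatial.transform import Rotation as Ro
def need(p,xang=None):
    o=telemetry.get_obs();R=Ro.from_quat(o['ee_rot']).as_matrix()
    d=R.T@(np.array(p)-o['position'])*100
    a=np.arctan2(R[1,0],R[0,0]);s='' 
    if xang is not None: s=' turn %.3f'%-((xang-a+np.pi)%(2*np.pi)-np.pi)
    print('need cm',d.round(2),s,'| xang %.3f tilt %.3f'%(a,np.arccos(-R[2,2])),'pos',np.round(o['position'],4),'t',o['clock'],'F',np.round(o['ft_force'],1),'g',round(o['grip_width'],3))
def blob(W,c,r,z0,z1,lab=''):
    W=W.reshape(-1,3);q=W[(np.hypot(*(W[:,:2]-c).T)<r)&(W[:,2]>z0)&(W[:,2]<z1)]
    if len(q)<5: print(lab,len(q));return
    f=(q[:,:2]*1000).astype(np.float32);(x,y),s,a=cv2.minAreaRect(f);ce,rad=cv2.minEnclosingCircle(f)
    print(lab,len(q),'rect',np.round([x,y,*s,a],1),'circ',np.round([*ce,rad],1),'z',np.median(q[:,2]).round(4))
E
python3 - <<'E'
from h import *
k=cal('wrist');p,d=eyes.camera('wrist');W=cloud('wrist',d,k);cv2.imwrite('pics/w1.png',p);np.savez('w1.npz',W=W)
print(-k[1].T@k[2])
blob(W,(.467,.187),.03,.058,.07,'blk');blob(W,(.546,.21),.04,.074,.09,'rim')
need((.4675,.187,.026),1.856)
E
```

```text
[0.39132044 0.17903541 0.36720149]
blk 416 rect [464.4 187.3  30.3  15.   18. ] circ [464.3 187.3  16.2] z 0.0642
rim 583 rect [542.5 210.2  46.8  47.1  70. ] circ [542.8 210.6  24.1] z 0.0797
need cm [-1.65  0.21 19.72]  turn 0.045 | xang 1.901 tilt 0.015 pos [0.4623 0.2038 0.2231] t 1.5667 F [ 0.2 -0.5 -0.6] g 0.587
```

View pics/w1.png

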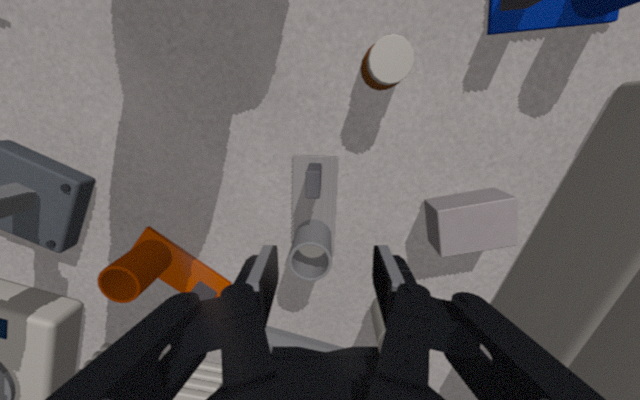

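The wrist view shows the grey carrier straight under the gripper, with its block at (314,181) and cup at (311,252). Bystanders are clear. Going down to grip the block.

>>> servo_tool --deltas '[[[-1.6, -0.1, 2], 0.045, 5], [[0, 0, 4], 0, 5], [[0, 0, 4], 0, 5], [[0, 0, 4], 0, 5], [[0, 0, 2], 0, 5], [[0, 0, 0], 0, 5]]'

```text
clock: 2.07
position: [0.4648, 0.1903, 0.0591]
ee_rot: [0.6, 0.8, -0.004, -0.001]
ft_force: [-0.4, 0.6, 0.2]
grip_width: 0.585
```

```bash
python3 -c "
from h import *
need((.4645,.1873,.027),1.858)"
```

```text
need cm [-0.27 -0.09  3.21]  turn -0.003 | xang 1.855 tilt 0.008 pos [0.4648 0.1903 0.0591] t 2.0667 F [-0.4  0.6  0.2] g 0.585
```

>>> servo_tool --deltas '[[[-0.27, -0.1, 1.6], 0, 5], [[0, 0, 1.6], 0, 5], [[0, 0, 0], 0, 1], [[0, 0, 0], 0, 1], [[0, 0, 0], 0, 1], [[0, 0, 0], 0, 1], [[0, 0, 0], 0, 1], [[0, 0, 0], 0, 1]]' --force 40

```text
clock: 2.73
position: [0.4642, 0.1922, 0.0319]
ee_rot: [0.598, 0.801, -0.003, -0.002]
ft_force: [0.4, -0.2, -4.4]
grip_width: 0.179
```

```bash
python3 -c "
from h import *
need((.46,-.10,.027),1.418)"
```

```text
need cm [-27.88  -8.72   0.57]  turn 0.442 | xang 1.860 tilt 0.007 pos [0.4642 0.1922 0.0319] t 2.7333 F [ 0.4 -0.2 -4.4] g 0.179
```

>>> servo_tool --deltas '[[[0, -1.5, 0], 0, 1], [[0, -1.5, 0], 0, 1], [[0, 0, 0], 0.11, 1], [[0, 0, 0], 0.11, 1], [[0, 0, 0], 0.11, 1], [[0, 0, 0], 0.11, 1], [[0, 0, 0], 0, 1]]'

```text
clock: 3.32
position: [0.4341, 0.1837, 0.0343]
ee_rot: [0.765, 0.644, -0.002, -0.001]
ft_force: [-1.1, -0.2, -4.4]
grip_width: 0.182
```

```bash
python3 -c "
from h import *
need((.434,-.04,.031),1.418)"
```

```text
need cm [-22.05   3.8    0.35]  turn -0.018 | xang 1.400 tilt 0.005 pos [0.4341 0.1837 0.0343] t 3.3167 F [-1.1 -0.2 -4.4] g 0.182
```

>>> servo_tool --deltas '[[[-2.8, 0.48, 0.1], 0, 1], [[-2.8, 0.48, 0.1], 0, 1], [[-2.8, 0.48, 0.1], 0, 1], [[-2.8, 0.48, 0], 0, 1], [[-2.8, 0.48, 0], 0, 1], [[-2.8, 0.48, 0], 0, 1], [[-2.8, 0.48, 0], 0, 1], [[-2.4, 0.4, 0], 0, 1], [[0, 0, 0], 0, 1]]'

```text
clock: 4.07
position: [0.4383, -0.0454, 0.0338]
ee_rot: [0.751, 0.661, 0.001, -0.001]
ft_force: [0.4, 0.4, -3.9]
grip_width: 0.182
```

```bash
python3 - <<'E'
from h import *
k=cal('wrist');p,d=eyes.camera('wrist');W=cloud('wrist',d,k);cv2.imwrite('pics/w2.png',p);np.savez('w2.npz',W=W)
need((.434,-.10,.031),1.418)
blob(W,(.515,-.052),.04,.072,.095,'rim');blob(W,(.5125,-.12),.03,.235,.27,'knob');blob(W,(.597,-.133),.03,.275,.3,'col');blob(W,(.5125,-.12),.02,.08,.16,'nose')
print(np.nanmin(W[...,0]),np.nanmax(W[...,0]))
E
```

```text
need cm [-5.67  0.29  0.25]  turn 0.027 | xang 1.445 tilt 0.003 pos [ 0.4383 -0.0434  0.0337] t 4.1167 F [-0.3 -0.7 -3.7] g 0.182
rim 0
knob 0
col 0
nose 0
0.28594158417506044 0.6113176431604193
```

View pics/w2.png

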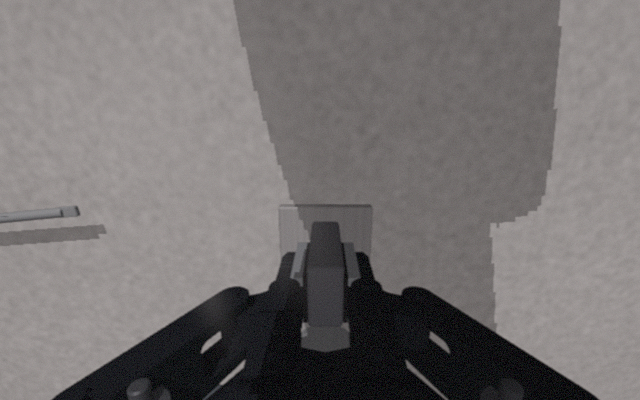

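The wrist camera only sees backwards here: block at (325,260), driver tip at (70,211), clear of everything. I'll measure cup relative to knob with the fixed cameras.

```bash
cat > m.py <<'E'
from h import *
import sys
cx,cy=float(sys.argv[1]),float(sys.argv[2])
for n in('top','scene'):
    k=cal(n);p,d=eyes.camera(n);W=cloud(n,d,k);cv2.imwrite(f'pics/{n}_{sys.argv[3]}.png',p);np.savez(f'{n}_l.npz',W=W)
    print(n);o=(0,0) if n=='top' else (.005,-.003)
    blob(W,(cx+o[0],cy+o[1]),.035,.074,.095,'rim');blob(W,(.5125+o[0],-.12+o[1]),.025,.15,.27,'knob');blob(W,(.597+o[0],-.133+o[1]),.03,.275,.3,'col');blob(W,(.5125+o[0],-.12+o[1]),.022,.085,.15,'nose')
E
python3 m.py .518 -.054 a
```

```text
top
rim 24 rect [530.7 -51.5  43.9  20.7  84.8] circ [523.1 -50.8  22.1] z 0.0833
knob 125 rect [ 513.6 -120.4   31.5   46.1   81.2] circ [ 512.9 -120.    24.5] z 0.1972
col 92 rect [ 597.  -132.8   29.9   30.4   82.3] circ [ 596.8 -133.1   19.7] z 0.2873
nose 0
scene
rim 53 rect [521.9 -45.8  34.9  41.9  79.1] circ [522.8 -50.3  23.1] z 0.084
knob 351 rect [ 518.  -124.4   32.6   48.6   87.9] circ [ 518.  -125.2   24.7] z 0.1988
col 206 rect [ 600.8 -135.5   30.7   30.7   80.4] circ [ 600.3 -135.7   19.6] z 0.2881
nose 22 rect [ 518.9 -125.5    5.1    3.5   33.9] circ [ 518.6 -125.3    2.8] z 0.1137
```

>>> servo_tool --deltas '[[[-1.4, 0.07, 0.1], 0, 1], [[-1.4, 0.07, 0.1], 0, 1], [[-1.4, 0.07, 0.1], 0, 1], [[-1.4, 0.07, 0], 0, 1], [[-1.3, 0.07, 0], 0, 1], [[0, 0, 0], 0, 1]]'

```text
clock: 4.72
position: [0.4355, -0.1018, 0.0303]
ee_rot: [0.741, 0.672, 0.003, -0.003]
ft_force: [0.0, -0.2, -2.9]
grip_width: 0.18
```

```bash
python3 -c "
from h import *
need((.4336,-.112,.0305),1.445)"; python3 m.py .513 -.118 b
```

```text
need cm [-1.04 -0.09 -0.03]  turn 0.028 | xang 1.473 tilt 0.007 pos [ 0.4355 -0.1018  0.0303] t 4.7167 F [ 0.  -0.2 -2.9] g 0.18
top
rim 8 rect [ 535.3 -101.     4.5   22.5   17.1] circ [ 533.2 -101.6   11.2] z 0.0832
knob 95 rect [ 518.8 -121.3   31.7   35.6   81.9] circ [ 517.7 -120.9   20.4] z 0.218
col 92 rect [ 597.3 -132.8   29.6   30.4   81.9] circ [ 596.9 -133.    19.4] z 0.2869
nose 0
scene
rim 56 rect [ 519.8 -120.5   23.9   47.4   84. ] circ [ 520.8 -111.5   23.7] z 0.0811
knob 352 rect [ 517.5 -124.    31.9   48.4   82.6] circ [ 517.8 -123.4   24.5] z 0.1979
col 206 rect [ 600.6 -135.5   31.2   30.8   83.5] circ [ 601.1 -135.7   20.2] z 0.2885
nose 23 rect [ 514.3 -126.3   14.2    4.6   18.9] circ [ 513.9 -125.2    7.2] z 0.1117
```

View pics/scene_b.png

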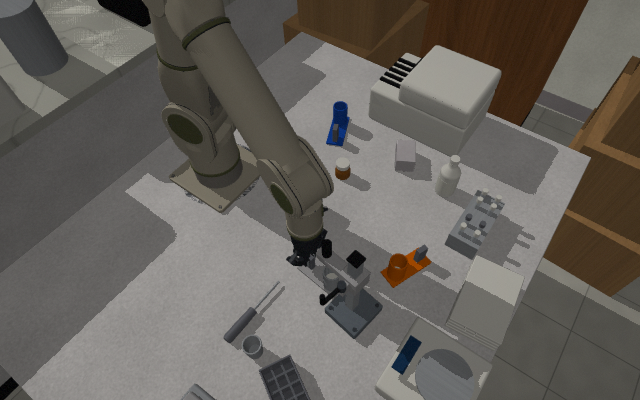

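Scene view: the gripper holds the carrier, and the cup at (331,281) is almost under the probe. Bystanders are undisturbed. I'll correct by about 1 cm.

>>> servo_tool --deltas '[[[-0.4, -0.17, 0.1], 0.02, 1], [[-0.4, -0.17, 0.1], 0.02, 1], [[0, 0, 0.05], 0, 1], [[0, 0, 0], 0, 1]]'

```text
clock: 5.15
position: [0.4348, -0.1025, 0.0295]
ee_rot: [0.752, 0.659, 0.005, -0.002]
ft_force: [0.4, -0.8, -3.6]
grip_width: 0.179
```

```bash
python3 -c "
from h import *
need((.4315,-.109,.0305),1.445)"; python3 m.py .513 -.118 c
```

```text
need cm [-0.69 -0.24 -0.11]  turn -0.006 | xang 1.439 tilt 0.012 pos [ 0.4348 -0.1025  0.0295] t 5.15 F [ 0.4 -0.8 -3.6] g 0.179
top
rim 7 rect [ 534.6 -102.9    3.    19.6   21.7] circ [ 533.1 -103.5    9.8] z 0.0799
knob 104 rect [ 517.9 -121.1   31.3   37.5   82.1] circ [ 515.8 -120.7   21.8] z 0.2013
col 92 rect [ 596.9 -132.6   29.1   29.9   83.4] circ [ 597.  -133.2   19.6] z 0.2868
nose 0
scene
rim 68 rect [ 519.2 -123.6   32.1   45.9   84.6] circ [ 519.5 -115.7   24. ] z 0.0804
knob 352 rect [ 518.3 -124.2   32.7   47.2   85.9] circ [ 518.  -123.2   24.4] z 0.1983
col 207 rect [ 600.8 -135.5   30.5   30.1   80.4] circ [ 600.5 -135.9   19.6] z 0.288
nose 22 rect [ 518.7 -125.1    5.2    3.3   41.4] circ [ 518.4 -124.7    2.8] z 0.1171
```

>>> servo_tool --deltas '[[[-0.6, -0.1, 0], 0, 1], [[-0.6, -0.1, 0], 0, 1], [[0, 0, 0], 0, 1]]'

```text
clock: 5.5
position: [0.4317, -0.1136, 0.0295]
ee_rot: [0.751, 0.66, 0.006, -0.002]
ft_force: [0.1, -1.0, -2.2]
grip_width: 0.184
```

```bash
python3 -c "
from h import *
need((.4325,-.1095,.0305),1.439)"; python3 m.py .513 -.118 d
```

```text
need cm [ 0.42  0.03 -0.1 ]  turn 0.002 | xang 1.441 tilt 0.013 pos [ 0.4317 -0.1136  0.0295] t 5.5 F [ 0.1 -1.  -2.2] g 0.184
top
rim 4
knob 98 rect [ 517.8 -120.9   32.    38.2   83. ] circ [ 516.3 -121.1   21.7] z 0.2108
col 91 rect [ 596.7 -132.7   29.6   29.3   81.1] circ [ 596.5 -132.8   19.4] z 0.2861
nose 1
scene
rim 88 rect [ 516.1 -128.3   42.5   48.2   81. ] circ [ 516.  -125.3   24.8] z 0.0799
knob 352 rect [ 518.6 -123.2   34.1   47.1   82.4] circ [ 518.  -124.1   24.1] z 0.1988
col 205 rect [ 601.  -135.4   31.3   31.    79.1] circ [ 600.4 -135.9   19.5] z 0.2882
nose 22 rect [ 518.7 -125.2    5.2    3.4   39.1] circ [ 518.6 -125.1    2.9] z 0.114
```

>>> servo_tool --deltas '[[[0, 0, 0], 0, 1.8], [[0, 0, 0], 0, 2.2], [[0, 0, 0], 0, 3], [[0, 0, 0], 0, 3.6], [[0, 0, 0], 0, 3.6], [[0, 0, 0], 0, 3.6], [[0, 0, -1], 0, 3.6], [[0, 0, -2], 0, 3.6], [[0, 0, -3], 0, 3.6], [[0, 0, -4], 0, 3.6], [[0, 0, -4], 0, 3.6]]'

```text
clock: 6.52
position: [0.4255, -0.1149, 0.1696]
ee_rot: [0.752, 0.659, -0.0, -0.006]
ft_force: [1.0, -0.4, 0.2]
grip_width: 0.421
```

```bash
python3 m.py .513 -.12 e; python3 - <<'E'
from h import *
W=np.load('scene_l.npz')['W']; blob(W,(.437,-.113),.03,.058,.075,'blk s')
W=np.load('top_l.npz')['W']; blob(W,(.432,-.11),.03,.058,.075,'blk t')
need((.5135,-.121,.262),1.419)
E
```

```text
top
rim 7 rect [ 519.6 -101.     2.4   23.8   71.4] circ [ 519.3 -102.1   11.9] z 0.078
knob 38 rect [ 526.7 -123.    27.4   24.1   49.1] circ [ 526.7 -122.6   15.6] z 0.1963
col 91 rect [ 596.6 -132.5   30.1   29.4   79.5] circ [ 596.4 -132.8   19.5] z 0.2865
nose 0
scene
rim 84 rect [ 516.5 -127.3   41.2   49.    78. ] circ [ 517.  -122.8   25.1] z 0.0797
knob 355 rect [ 519.1 -124.1   32.2   46.1   82.6] circ [ 518.1 -123.7   24.1] z 0.1977
col 205 rect [ 600.1 -135.9   29.6   31.4   80.7] circ [ 600.5 -136.1   19.5] z 0.2881
nose 22 rect [ 518.6 -125.2    5.2    2.6   32.6] circ [ 518.4 -124.9    2.8] z 0.1158
blk s 68 rect [ 436.5 -113.8   16.7   29.8   84.3] circ [ 436.6 -113.2   15.5] z 0.0639
blk t 0
need cm [ 0.63  8.4  -8.74]  turn 0.021 | xang 1.440 tilt 0.010 pos [ 0.4296 -0.1154  0.1744] t 6.6167 F [ 0.3  0.3 -0.7] g 0.42
```

```bash
python3 - <<'E'
from h import *
for f,c in(('w1',(.5427,.2105)),('top0',(.5429,.2113))):
    W=np.load(f+'.npz')['W'].reshape(-1,3);m=np.hypot(*(W[:,:2]-c).T)<.017
    z=W[m,2];print(f,m.sum(),np.histogram(z,np.arange(0,.09,.004)))
    q=W[m&(W[:,2]<.045)];print(np.percentile(q[:,2],[5,25,50,75,95]).round(4))
need((.514,-.122,.27),1.419)
E
```

```text
w1 194 (array([  0,   0,   0,   0,   0,   0,   0,   1, 193,   0,   0,   0,   0,
         0,   0,   0,   0,   0,   0,   0,   0,   0]), array([0.   , 0.004, 0.008, 0.012, 0.016, 0.02 , 0.024, 0.028, 0.032,
       0.036, 0.04 , 0.044, 0.048, 0.052, 0.056, 0.06 , 0.064, 0.068,
       0.072, 0.076, 0.08 , 0.084, 0.088]))
[0.0329 0.0335 0.0341 0.0345 0.035 ]
top0 49 (array([ 0,  0,  0,  0,  0,  0,  3, 21, 18,  5,  2,  0,  0,  0,  0,  0,  0,
        0,  0,  0,  0,  0]), array([0.   , 0.004, 0.008, 0.012, 0.016, 0.02 , 0.024, 0.028, 0.032,
       0.036, 0.04 , 0.044, 0.048, 0.052, 0.056, 0.06 , 0.064, 0.068,
       0.072, 0.076, 0.08 , 0.084, 0.088]))
[0.0277 0.0301 0.0322 0.0346 0.0371]
need cm [ 0.55  8.47 -9.54]  turn 0.021 | xang 1.440 tilt 0.010 pos [ 0.4296 -0.1154  0.1744] t 6.6167 F [ 0.3  0.3 -0.7] g 0.42
```

>>> servo_tool --deltas '[[[0, 0, -4], 0, 5], [[0, 0, -4], 0, 5], [[0, 0, -2], 0.02, 5], [[0, 0, 0], 0, 5]]'

```text
clock: 6.95
position: [0.4273, -0.1167, 0.2766]
ee_rot: [0.759, 0.651, 0.005, -0.002]
ft_force: [0.4, 0.4, -0.1]
grip_width: 0.584
```

```bash
python3 -c "
from h import *
need((.514,-.122,.27),1.419)"
```

```text
need cm [0.79 8.65 0.7 ]  turn -0.001 | xang 1.418 tilt 0.011 pos [ 0.4273 -0.1167  0.2766] t 6.95 F [ 0.4  0.4 -0.1] g 0.584
```

>>> servo_tool --deltas '[[[0.4, 2.9, 0], 0, 5], [[0.3, 2.9, 0], 0, 5], [[0.1, 2.8, 0], 0, 5], [[0, 0, 0], 0, 5]]'

```text
clock: 7.28
position: [0.5158, -0.1224, 0.2801]
ee_rot: [0.759, 0.651, 0.008, -0.001]
ft_force: [-1.3, -0.3, -0.6]
grip_width: 0.583
```

```bash
python3 - <<'E'
from h import *
k=cal('wrist');p,d=eyes.camera('wrist');W=cloud('wrist',d,k);cv2.imwrite('pics/w3.png',p)
blob(W,(.513,-.121),.025,.235,.26,'knob');blob(W,(.597,-.133),.03,.275,.3,'col');blob(W,(.58,-.23),.03,.245,.3,'pin')
need((.514,-.122,.2055),1.419)
E
```

```text
knob 1073 rect [ 511.7 -121.7   23.3   23.1    5. ] circ [ 512.1 -121.8   12.3] z 0.2453
col 0
pin 0
need cm [-0.03 -0.08  7.46]  turn -0.002 | xang 1.417 tilt 0.015 pos [ 0.5141 -0.1227  0.2801] t 7.3333 F [ 0.2  0.8 -0.7] g 0.583
```

View pics/w3.png

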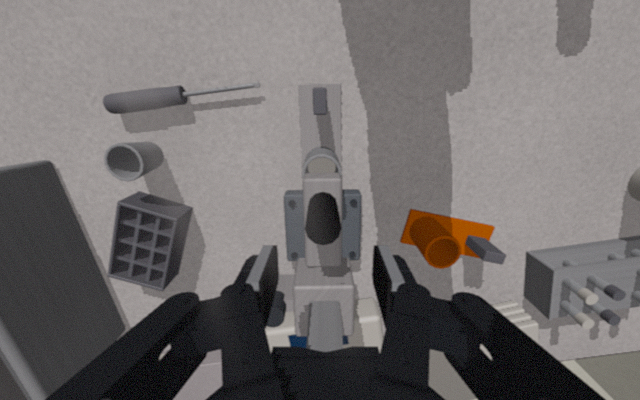

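Wrist view: the knob top at (322,212) is centred between the fingers, and the carrier stands straight under the arm with its cup rim at (322,162). Moving down to pinch the knob.

>>> servo_tool --deltas '[[[0, -0.2, 3.5], 0, 5], [[0, 0, 3], 0, 5], [[0, 0, 0.8], 0, 5], [[0, 0, 0], 0, 4], [[0, 0, 0], 0, 3], [[0, 0, 0], 0, 2.2], [[0, 0, 0], 0, 2], [[0, 0, 0], 0, 2], [[0, 0, 0], 0, 2]]' --force 30

```text
clock: 8.08
position: [0.5105, -0.1223, 0.2077]
ee_rot: [0.76, 0.65, 0.007, -0.0]
ft_force: [2.8, 0.6, -8.2]
grip_width: 0.272
```

```bash
python3 -c "
from h import *
need((.512,-.122,.16),1.419)"
```

```text
need cm [-0.    0.1   4.77]  turn -0.003 | xang 1.416 tilt 0.015 pos [ 0.5105 -0.1223  0.2077] t 8.0833 F [ 2.8  0.6 -8.2] g 0.272
```

>>> servo_tool --deltas '[[[0, 0, 1], 0, 2], [[0, 0, 1], 0, 2], [[0, 0, 1], 0, 2], [[0, 0, 0.8], 0, 2], [[0, 0, 0], 0, 2]]'

```text
clock: 8.5
position: [0.5105, -0.1223, 0.1723]
ee_rot: [0.76, 0.65, 0.008, -0.0]
ft_force: [3.5, 0.8, -8.9]
grip_width: 0.278
```

```bash
python3 -c "
from h import *
need((.512,-.122,.153),1.419)"; python3 m.py .513 -.12 f
```

```text
need cm [0.02 0.12 1.93]  turn -0.003 | xang 1.416 tilt 0.016 pos [ 0.5105 -0.1223  0.1723] t 8.5 F [ 3.5  0.8 -8.9] g 0.278
top
rim 0
knob 0
col 18 rect [ 607.4 -134.4   26.7    8.6   84.6] circ [ 607.6 -134.4   13.6] z 0.2876
nose 0
scene
rim 75 rect [ 515.7 -134.2   28.4   47.6   77.1] circ [ 517.5 -126.1   23.9] z 0.0791
knob 385 rect [ 523.  -126.3   49.1   34.5   59.7] circ [ 517.6 -123.2   24.8] z 0.1984
col 206 rect [ 600.7 -135.7   30.8   30.    80.2] circ [ 601.2 -136.1   20.1] z 0.2883
nose 25 rect [ 514.7 -137.7   23.8   20.9   30.2] circ [ 515.1 -137.5   15.5] z 0.1436
```

```bash
python3 - <<'E'
from h import *
W=np.load('scene_l.npz')['W'].reshape(-1,3)
for lab,c,r in(('arm',(.558,-.131),.012),('pin',(.582,-.230),.015)):
    q=W[(np.hypot(*(W[:,:2]-c).T)<r)];print(lab,len(q),np.histogram(q[:,2],np.arange(0,.3,.01)))
E
```

```text
arm 514 (array([ 0,  0,  0,  0,  0,  0,  0,  0,  0,  0,  0,  0,  0,  0,  0, 11, 65,
        0,  0,  0,  0,  0,  0,  0,  0,  0,  0,  0,  0]), array([0.  , 0.01, 0.02, 0.03, 0.04, 0.05, 0.06, 0.07, 0.08, 0.09, 0.1 ,
       0.11, 0.12, 0.13, 0.14, 0.15, 0.16, 0.17, 0.18, 0.19, 0.2 , 0.21,
       0.22, 0.23, 0.24, 0.25, 0.26, 0.27, 0.28, 0.29]))
pin 189 (array([66,  0,  0,  0,  0,  0,  0,  0,  0,  0,  0,  0,  0,  0,  0,  0,  0,
        0, 22, 11, 11, 27,  4,  0,  0,  0,  0,  0,  0]), array([0.  , 0.01, 0.02, 0.03, 0.04, 0.05, 0.06, 0.07, 0.08, 0.09, 0.1 ,
       0.11, 0.12, 0.13, 0.14, 0.15, 0.16, 0.17, 0.18, 0.19, 0.2 , 0.21,
       0.22, 0.23, 0.24, 0.25, 0.26, 0.27, 0.28, 0.29]))
```

>>> servo_tool --deltas '[[[0, 0, 0.5], 0, 2], [[0, 0, 0.5], 0, 2], [[0, 0, 0.2], 0, 2]]'

```text
clock: 8.85
position: [0.5106, -0.1223, 0.1622]
ee_rot: [0.76, 0.65, 0.008, -0.001]
ft_force: [-4.6, 1.5, 3.3]
grip_width: 0.273
```

>>> servo_tool --deltas '[[[0, 0, 0.1], 0, 2]]'

```text
clock: 8.93
position: [0.5106, -0.1223, 0.1614]
ee_rot: [0.76, 0.65, 0.008, -0.001]
ft_force: [-4.1, 1.9, 2.8]
grip_width: 0.269
```

>>> servo_tool --deltas '[[[0, 0, 0.1], 0, 2], [[0, 0, 0.1], 0, 2]]'

```text
clock: 9.1
position: [0.5106, -0.1223, 0.1598]
ee_rot: [0.76, 0.65, 0.008, -0.001]
ft_force: [-4.8, 1.0, 2.7]
grip_width: 0.272
```

>>> servo_tool --deltas '[[[0, 0, 0.1], 0, 2], [[0, 0, 0.1], 0, 2], [[0, 0, 0.1], 0, 2], [[0, 0, 0.1], 0, 2]]'

```text
clock: 9.43
position: [0.5106, -0.1223, 0.1559]
ee_rot: [0.76, 0.65, 0.008, -0.001]
ft_force: [-4.5, 0.5, 1.4]
grip_width: 0.271
```

>>> servo_tool --deltas '[[[0, 0, 0.1], 0, 2], [[0, 0, 0.1], 0, 2]]'

```text
clock: 9.6
position: [0.5106, -0.1223, 0.1538]
ee_rot: [0.76, 0.65, 0.008, -0.001]
ft_force: [-5.4, 2.5, 3.3]
grip_width: 0.271
```

>>> servo_tool --deltas '[[[0, 0, 0.1], 0, 2]]'

```text
clock: 9.68
position: [0.5106, -0.1223, 0.1526]
ee_rot: [0.76, 0.65, 0.008, -0.001]
ft_force: [-5.0, 1.5, 3.8]
grip_width: 0.272
```

>>> servo_tool --deltas '[[[0, 0, 0.1], 0, 2]]'

```text
clock: 9.77
position: [0.5106, -0.1223, 0.1515]
ee_rot: [0.76, 0.65, 0.008, -0.001]
ft_force: [-5.1, 1.8, 2.2]
grip_width: 0.274
```

>>> servo_tool --deltas '[[[0, 0, 0.1], 0, 2]]'

```text
clock: 9.85
position: [0.5106, -0.1223, 0.1503]
ee_rot: [0.76, 0.65, 0.008, -0.001]
ft_force: [-3.4, 2.1, 2.2]
grip_width: 0.271
```

>>> servo_tool --deltas '[[[0, 0, 0.1], 0, 2]]'

```text
clock: 9.93
position: [0.5106, -0.1223, 0.1492]
ee_rot: [0.76, 0.65, 0.008, -0.001]
ft_force: [-5.0, 1.1, 3.4]
grip_width: 0.272
```

>>> servo_tool --deltas '[[[0, 0, 0.1], 0, 2]]'

```text
clock: 10.02
position: [0.5106, -0.1223, 0.1482]
ee_rot: [0.76, 0.65, 0.008, -0.001]
ft_force: [-6.2, 1.2, 6.0]
grip_width: 0.275
```

>>> servo_tool --deltas '[[[0, 0, 0.1], 0, 2]]'

```text
clock: 10.1
position: [0.5106, -0.1223, 0.1473]
ee_rot: [0.76, 0.65, 0.008, -0.001]
ft_force: [-5.8, 0.5, 6.9]
grip_width: 0.27
```

```bash
python3 - <<'E'
from h import *
p,d=eyes.camera('scene');W=cloud('scene',d).reshape(-1,3)
q=W[(np.hypot(*(W[:,:2]-(.558,-.131)).T)<.012)&(W[:,2]>.1)&(W[:,2]<.19)];print(len(q),np.percentile(q[:,2],[25,50,75]))
o=telemetry.get_obs();print(o['ft_force'],o['position'])
E
```

```text
73 [0.13540756 0.13672906 0.13764467]
[-5.88827235  2.2906362   2.92542715] [ 0.51064213 -0.12226403  0.14717188]
```

Force rose from about 2.8 N (drag only) to 6.9 N. The arm's height gives a tip at about 31.7 mm when free, against a cup bottom at about 34 mm. Both put the spring 2.3 to 3.4 mm in. I'll hold briefly, then let go.

>>> servo_tool --deltas '[[[0, 0, 0], 0, 2], [[0, 0, 0], 0, 2], [[0, 0, 0], 0, 2.6], [[0, 0, 0], 0, 3.5], [[0, 0, 0], 0, 5], [[0, 0, 0], 0, 5], [[0, 0, -1], 0, 5], [[0, 0, -2], 0, 5], [[0, 0, -3], 0, 5], [[0, 0, -3.5], 0, 5], [[0, 0, -3.5], 0, 5], [[0, 0, 0], 0, 5]]'

```text
clock: 11.15
position: [0.5097, -0.1243, 0.2849]
ee_rot: [0.76, 0.649, 0.01, 0.001]
ft_force: [0.9, -0.6, 0.3]
grip_width: 0.584
```

```bash
python3 - <<'E'
from h import *
k=cal('wrist');p,d=eyes.camera('wrist');W=cloud('wrist',d,k)
blob(W,(.513,-.122),.025,.175,.2,'knob')
k=cal('scene');p,d=eyes.camera('scene');W=cloud('scene',d,k);cv2.imwrite('pics/s_g.png',p)
blob(W,(.5168,-.1228),.025,.175,.2,'knob s');blob(W,(.582,-.230),.02,.185,.21,'pin s')
W=W.reshape(-1,3);q=W[(np.hypot(*(W[:,:2]-(.558,-.131)).T)<.012)&(W[:,2]>.1)&(W[:,2]<.19)];print(len(q),np.percentile(q[:,2],[25,50,75]))
need((.58,-.229,.27),1.419)
E
```

```text
knob 615 rect [ 511.4 -121.8   22.6   23.2   37.7] circ [ 511.6 -121.8   11.8] z 0.1861
knob s 92 rect [ 516.7 -123.3   21.    22.7   35.4] circ [ 516.4 -123.    12.3] z 0.1851
pin s 29 rect [ 583.7 -231.4   10.8    9.9   63. ] circ [ 583.4 -230.9    5.7] z 0.1921
69 [0.13527834 0.13640912 0.13762678]
need cm [-9.29  8.72  0.93]  turn -0.005 | xang 1.414 tilt 0.015 pos [ 0.5083 -0.1238  0.2798] t 11.25 F [-0.5 -0.2 -1.4] g 0.584
```

>>> servo_tool --deltas '[[[-3.2, 0, 0], 0, 4], [[-3.2, 0, 0], 0, 4], [[-3, 0, 0], 0, 4], [[0, 3, 0], 0, 3.5], [[0, 3, 0], 0, 3.5], [[0, 2.7, 0], 0, 3.5], [[0, 0, 0], 0, 3.5]]'

```text
clock: 11.83
position: [0.5791, -0.2331, 0.2732]
ee_rot: [0.76, 0.65, 0.006, -0.004]
ft_force: [0.2, -0.7, -0.5]
grip_width: 0.412
```

```bash
python3 - <<'E'
from h import *
k=cal('wrist');p,d=eyes.camera('wrist');W=cloud('wrist',d,k);cv2.imwrite('pics/w4.png',p)
blob(W,(.58,-.23),.02,.183,.205,'pin');blob(W,(.512,-.122),.025,.175,.2,'knob')
need((.58,-.23,.167),1.419)
E
```

```text
pin 201 rect [ 578.4 -229.2   11.4   11.    38.4] circ [ 578.4 -229.3    5.9] z 0.1928
knob 945 rect [ 511.9 -122.5   22.9   23.1   35.8] circ [ 512.  -122.5   12. ] z 0.1861
need cm [ 0.26  0.21 10.64]  turn -0.004 | xang 1.415 tilt 0.014 pos [ 0.5772 -0.2337  0.2733] t 11.8833 F [-0.1 -1.1 -0.1] g 0.412
```

View pics/w4.png

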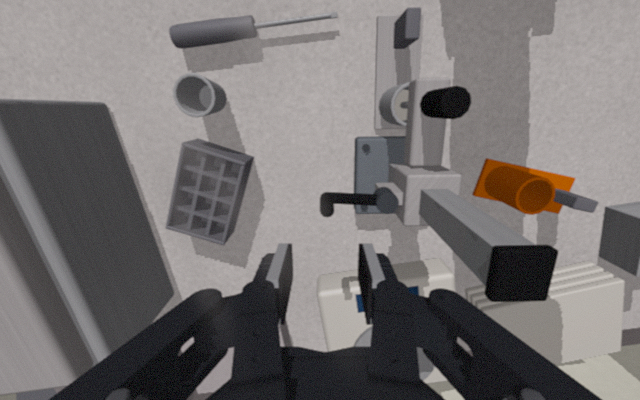

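Wrist view: the lever pin is at (326,205), its hub at (390,200), the probe is inside the cup at (405,105), and the area around the pin is free. Descending to pinch the pin.

>>> servo_tool --deltas '[[[0.4, 0.1, 3], 0, 3.5], [[0, 0, 3], 0, 3.5], [[0, 0, 1.5], 0, 3.5], [[0, 0, 0], 0, 3.5]]'

```text
clock: 12.22
position: [0.5769, -0.2295, 0.1939]
ee_rot: [0.761, 0.649, 0.004, -0.005]
ft_force: [0.0, 0.9, -0.1]
grip_width: 0.413
```

```bash
python3 -c "
from h import *
need((.5785,-.2293,.165),1.419)"
```

```text
need cm [0.   0.16 2.89]  turn -0.006 | xang 1.413 tilt 0.013 pos [ 0.5769 -0.2295  0.1939] t 12.2167 F [ 0.   0.9 -0.1] g 0.413
```

>>> servo_tool --deltas '[[[0, 0.2, 1.4], 0, 3.5], [[0, 0, 1.3], 0, 3.5], [[0, 0, 0], 0, 2.5], [[0, 0, 0], 0, 1.6], [[0, 0, 0], 0, 0.8], [[0, 0, 0], 0, 0.8], [[0, 0, 0], 0, 0.8], [[0, 0, 0], 0, 0.8]]' --force 40

```text
clock: 12.88
position: [0.5765, -0.2297, 0.1678]
ee_rot: [0.761, 0.649, 0.004, -0.005]
ft_force: [1.1, 0.2, -6.8]
grip_width: 0.124
```

```bash
python3 - <<'E'
from h import *
need((.5785,-.2293,.165),1.419)
piv=np.array([511.9+77.6,-122.2-54.4])
o=telemetry.get_obs();p=np.array(o['position'][:2])*1000
print(piv,p,np.linalg.norm(p-piv))
a0=np.arctan2(*(p-piv)[::-1]);R=Ro.from_quat(o['ee_rot']).as_matrix();q=p
for t in np.arange(.1,1.11,.1):
    n=piv+55*np.array([np.cos(a0-t),np.sin(a0-t)]);d=(R.T@np.r_[n-q,0])/10;print(round(t,1),n.round(1),d.round(2));q=n
E
```

```text
need cm [0.06 0.19 0.28]  turn -0.007 | xang 1.412 tilt 0.013 pos [ 0.5765 -0.2297  0.1678] t 12.8833 F [ 1.1  0.2 -6.8] g 0.124
[ 589.5 -176.6] [ 576.54688284 -229.67382728] 54.631624418642964
0.1 [ 571.2 -228.5] [ 0.03 -0.55  0.  ]
0.2 [ 566.1 -226.4] [ 0.13 -0.54  0.  ]
0.3 [ 561.3 -223.8] [ 0.18 -0.52  0.  ]
0.4 [ 556.7 -220.7] [ 0.23 -0.5   0.  ]
0.5 [ 552.4 -217.2] [ 0.28 -0.47  0.  ]
0.6 [ 548.6 -213.3] [ 0.32 -0.44  0.01]
0.7 [ 545.1 -209.1] [ 0.37 -0.41  0.01]
0.8 [ 542.1 -204.5] [ 0.41 -0.37  0.01]
0.9 [ 539.5 -199.6] [ 0.44 -0.33  0.01]
1.0 [ 537.5 -194.5] [ 0.47 -0.28  0.01]
1.1 [ 536.  -189.2] [ 0.5  -0.23  0.01]
```

>>> servo_tool --deltas '[[[0, 0, 0.05], 0, 0.8]]'

```text
clock: 12.97
position: [0.5766, -0.2298, 0.1676]
ee_rot: [0.761, 0.649, 0.004, -0.005]
ft_force: [-0.4, -0.3, -0.8]
grip_width: 0.124
```

```bash
python3 - <<'E'
from h import *
need((.5785,-.2293,.165),1.419)
k=cal('scene');zs=[]
for i in range(2):
    p,d=eyes.camera('scene');W=cloud('scene',d,k)
    blob(W,(.5168,-.1228),.025,.175,.2,'knob s')
    W=W.reshape(-1,3);q=W[(np.hypot(*(W[:,:2]-(.558,-.131)).T)<.012)&(W[:,2]>.1)&(W[:,2]<.19)];print(len(q),np.percentile(q[:,2],[25,50,75]))
print(telemetry.get_obs()['ft_force'])
E
```

```text
need cm [0.08 0.18 0.26]  turn -0.007 | xang 1.412 tilt 0.013 pos [ 0.5766 -0.2298  0.1676] t 12.9667 F [-0.4 -0.3 -0.8] g 0.124
knob s 0
1 [0.13704954 0.13704954 0.13704954]
knob s 0
1 [0.13925737 0.13925737 0.13925737]
[ 0.16499916 -0.75509955 -4.3469404 ]
```

>>> servo_tool --deltas '[[[0.03, -0.55, 0.03], 0, 0.8], [[0.13, -0.54, 0.03], 0, 0.8], [[0.18, -0.52, 0.03], 0, 0.8]]'

```text
clock: 13.32
position: [0.5619, -0.2249, 0.1677]
ee_rot: [0.761, 0.648, 0.005, -0.003]
ft_force: [2.6, -2.4, -2.7]
grip_width: 0.122
```

>>> servo_tool --deltas '[[[0.23, -0.5, 0.03], 0, 0.8]]'

```text
clock: 13.4
position: [0.5568, -0.2222, 0.1676]
ee_rot: [0.761, 0.648, 0.005, -0.003]
ft_force: [-0.1, -1.9, -3.9]
grip_width: 0.126
```

>>> servo_tool --deltas '[[[0.28, -0.47, 0.05], 0, 0.8], [[0.32, -0.44, 0.05], 0, 0.8]]'

```text
clock: 13.57
position: [0.5477, -0.2158, 0.1675]
ee_rot: [0.762, 0.648, 0.005, -0.001]
ft_force: [0.2, -5.1, 0.3]
grip_width: 0.121
```

>>> servo_tool --deltas '[[[0.37, -0.41, 0.05], 0, 0.8], [[0.41, -0.37, 0.04], 0, 0.8]]'

```text
clock: 13.73
position: [0.54, -0.2082, 0.1675]
ee_rot: [0.763, 0.647, 0.004, -0.0]
ft_force: [3.3, -9.1, -0.7]
grip_width: 0.126
```

>>> servo_tool --deltas '[[[0.44, -0.33, 0.04], 0, 0.8]]'

```text
clock: 13.82
position: [0.537, -0.2045, 0.1677]
ee_rot: [0.763, 0.646, 0.004, 0.001]
ft_force: [5.8, -8.3, -4.1]
grip_width: 0.119
```

>>> servo_tool --deltas '[[[0.5, -0.2, 0.04], 0, 0.8]]'

```text
clock: 13.9
position: [0.535, -0.2013, 0.1679]
ee_rot: [0.764, 0.645, 0.003, 0.002]
ft_force: [-1.0, -11.7, -0.4]
grip_width: 0.121
```

>>> servo_tool --deltas '[[[0.5, -0.15, 0.04], 0, 0.8]]'

```text
clock: 13.98
position: [0.5334, -0.1984, 0.1679]
ee_rot: [0.765, 0.644, 0.003, 0.004]
ft_force: [-1.7, -11.9, -1.0]
grip_width: 0.122
```

>>> servo_tool --deltas '[[[0.5, -0.15, 0.04], 0, 0.8]]'

```text
clock: 14.07
position: [0.5319, -0.1958, 0.1678]
ee_rot: [0.766, 0.643, 0.002, 0.005]
ft_force: [7.1, -20.2, -6.1]
grip_width: 0.123
```

>>> servo_tool --deltas '[[[0.5, -0.05, 0.04], 0, 0.8]]'

```text
clock: 14.15
position: [0.532, -0.1955, 0.168]
ee_rot: [0.767, 0.642, 0.0, 0.009]
ft_force: [7.0, -26.0, -7.1]
grip_width: 0.118
```

>>> servo_tool --deltas '[[[0, 0, 0], 0, 1.6], [[0, 0, 0], 0, 2.4], [[0, 0, 0], 0, 2.8], [[0, 0, 0], 0, 2.8], [[0, 0, -1], 0, 2.8], [[0, 0, -2], 0, 2.8], [[0, 0, -3], 0, 2.8], [[0, 0, -4], 0, 2.8], [[0, -2, -3], 0, 2.8], [[0, -3, 0], 0, 2.8], [[0, -3, 0], 0, 2.8], [[0, 0, 0], 0, 2.8]]'

```text
clock: 15.15
position: [0.4478, -0.1738, 0.3084]
ee_rot: [0.765, 0.643, 0.002, 0.007]
ft_force: [1.3, -0.1, 0.9]
grip_width: 0.328
```

```bash
python3 - <<'E'
from h import *
need((.5,-.2,.3))
for n in('scene','top','wrist'):
    k=cal(n);p,d=eyes.camera(n);W=cloud(n,d,k);print(n)
    if n=='scene': cv2.imwrite('pics/s_h.png',cv2.resize(p[215:345,270:430],(800,650))[:600])
    o=np.array((.005,-.0012) if n=='scene' else (0,0))
    blob(W,np.array((.5365,-.195))+o,.022,.184,.205,'pin');blob(W,np.array((.512,-.122))+o,.022,.175,.2,'knob')
    blob(W,np.array((.512,-.122))+o,.035,.074,.09,'rim')
    W=W.reshape(-1,3);q=W[(np.hypot(*(W[:,:2]-(.553,-.13)-o).T)<.012)&(W[:,2]>.1)&(W[:,2]<.17)];print(len(q),np.percentile(q[:,2],[25,50,75]) if len(q) else '')
E
```

```text
need cm [-1.68  5.58  0.92]  | xang 1.398 tilt 0.014 pos [ 0.4478 -0.1738  0.3084] t 15.15 F [ 1.3 -0.1  0.9] g 0.328
scene
pin 31 rect [ 546.  -201.2   10.8   10.5   81.1] circ [ 545.5 -201.     6.3] z 0.1926
knob 91 rect [ 517.5 -124.5   21.    22.9   35.3] circ [ 517.4 -124.5   12. ] z 0.1867
rim 53 rect [ 514.9 -138.1   19.1   45.7   82.3] circ [ 516.2 -128.9   22.9] z 0.0798
73 [0.13597133 0.13691034 0.13830328]
top
pin 0
knob 39 rect [ 513.  -121.4   21.1   21.5   87.5] circ [ 513.1 -120.9   12.1] z 0.1867
rim 24 rect [ 507.3 -117.9   44.4   36.1   74.5] circ [ 512.1 -120.3   23.3] z 0.0803
37 [0.13240917 0.13624697 0.13828518]
wrist
pin 144 rect [ 540.1 -198.7   11.8   10.8   23.2] circ [ 540.  -198.8    6. ] z 0.193
knob 504 rect [ 511.5 -121.9   23.5   22.7    9.8] circ [ 511.4 -122.    12. ] z 0.1867
rim 212 rect [ 503.8 -127.7   29.5   47.2   33. ] circ [ 510.8 -123.2   23.8] z 0.0798
37 [0.13664498 0.13706152 0.13726275]
```

View pics/s_h.png

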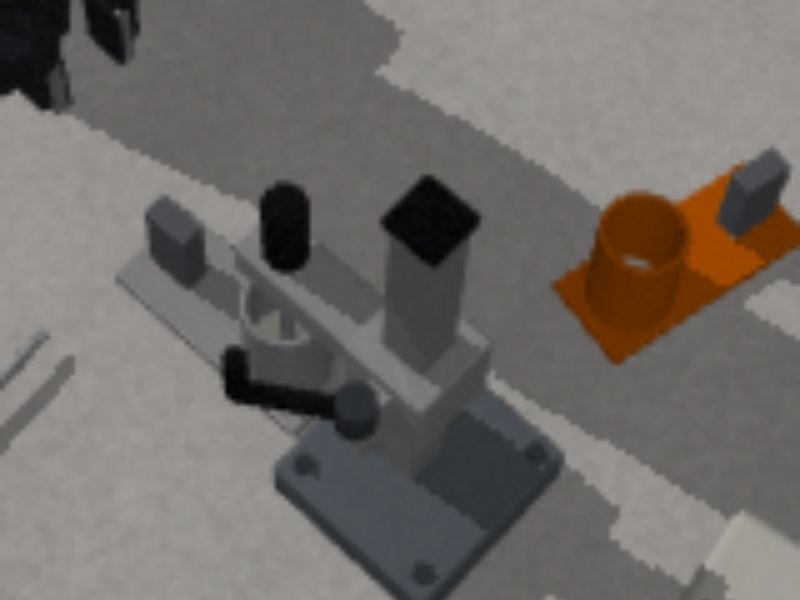

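Scene crop: the lever is swung over with its pin at (237,365), the probe is inside the cup at (288,325), the carrier is flat, and the gripper is clear at top left.

- **Lock:** the pin against the computed pivot gives a lever angle of about 1.0 rad. The swing from its first position measured 0.90 to 0.93 rad and ended against a stop.
- **Probe:** the knob top at 186.7 mm puts the free tip at 31.7 mm. The cup bottom is at about 34.1 mm, so the spring is about 2.4 mm in (roughly 2.9 N).
- **Centring:** cup and knob agree within about 1.5 mm.

```bash
python3 -c "
from h import *
print(order.hand_in())"
```

```text
the job is handed in; nothing more can be done
None
```

The job is done and handed in at about 15 s of robot time; the hand-in gave no verdict. I slid the grey carrier under the probe, lowered the slide by its knob until the spring pushed back, swung the lock lever over, and let go with the gripper clear.

My last checks:

| Check | Result |
|---|---|
| Cup and probe axis | within about 1.5 mm of each other |
| Carrier | rim at 80 mm, so it is flat on the bench |
| Spring pushed in | about 2.4 mm, roughly 2.9 N, from depth readings good to about 1 mm |
| Lock lever | about 1.0 rad, worked out from the pin and the computed pivot |
| Bystanders | not touched as far as seen; not measured |

- **Lever:** measured from the pin's first position, the swing came to only 0.90–0.93 rad, a little less than the pivot estimate. Both are above the 0.85 limit. The lever had stopped moving with the gripper pushing at 26 N, so I take it to be fully over, having probably started slightly past zero.
- **Slide height:** the slide seems to have risen by about 0.6–1.5 mm while the pin was gripped and swung. The spring therefore sits a little under half its travel.
- **Cameras:** the scene camera read about 5 mm off the other two, so I compared positions within one camera.

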